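# Check both brake levers of a scooter handlebar on the repair bench

### The job

Check that the brake levers of the clamped scooter handlebar stop short of the grips. With the backs or tips of the fingers, first press the lever with the red band firmly in until it comes up against its stop, keep it there a moment and let it spring all the way back; then press the lever with the blue band in against its stop in the same way, and finish while still holding it there. Only push the levers, never pinch them between the fingers or force them hard past the stop, do not touch the rubber grips, and leave everything else on the bench where it is.

Things in the scene. Friction and masses are not known exactly. Their poses are not given: they have to be found in the camera images.
- handlebar: Scooter handlebar, stem clamped in a stand bolted to the bench. Origin on the bench under mid-bar; y along the bar (500 mm long, 22 mm thick, axis 145 mm up), levers on its -x side, z up. Black display in the middle, 185 mm tall. Lever pivots at x = -34 mm, y = +85 mm (red), -85 mm (blue); at rest the levers slant outward, 0.44 rad off the bar, ball ends 85 mm before the bar axis.
- left_press (a point): Press point of the red brake lever: on its blade's front face (side away from the grip), 95 mm from the pivot, 145 mm above the bench; moves with the lever. Blade: straight bare metal, red band, 120 mm from pivot to 18 mm ball end, 10 mm thick, 16 mm tall (8 mm above and below this point). Axes turn with the lever: x pivot to ball end, z up; pressed in along -y.
- brake_left (a joint): Turn of the red lever about its upright pivot (rad): 0 let go, 0.38 hard against its stop, where the blade is nearly parallel to the grip and its ball end about 16 mm clear of it. A spring returns it; pressed 95 mm from the pivot it takes about 3 N to start and 7 N to reach the stop, then the force rises steeply.
- right_press (a point): Press point of the blue brake lever: on its blade's front face (side away from the grip), 95 mm from the pivot, 145 mm above the bench; moves with the lever. Blade: straight bare metal, blue band, 120 mm from pivot to 18 mm ball end, 10 mm thick, 16 mm tall (8 mm above and below this point). Axes turn with the lever: x pivot to ball end, z up; pressed in along +y.
- brake_right (a joint): Turn of the blue lever about its upright pivot (rad): 0 let go, 0.38 hard against its stop, where the blade is nearly parallel to the grip and its ball end about 16 mm clear of it. A spring returns it; pressed 95 mm from the pivot it takes about 3 N to start and 7 N to reach the stop, then the force rises steeply.
- grip_left: Black rubber grip behind the red lever, 33 mm thick, along the bar from +112 to +242 mm; origin on the bar axis in the middle of the handlebar. Not to be touched.
- grip_right: Black rubber grip behind the blue lever, 33 mm thick, along the bar from -112 to -242 mm; origin on the bar axis in the middle of the handlebar. Not to be touched.
- flux_bottle: Amber bottle, 38 mm across, 100 mm tall, standing in front of the stem between the levers; origin at its underside. A bystander, to be left alone.
- screwdriver: Screwdriver with orange handle, 170 mm long, lying before the handlebar; origin at its underside. A bystander, to be left alone.
- parts_tray: White open tray 90 x 120 x 35 mm, under the red-lever grip; origin at its underside. A bystander, to be left alone.
- screw_jar: Clear jar with steel lid, 48 mm across, 50 mm tall, under the blue-lever grip; origin at its underside. A bystander, to be left alone.
- solder_spool: Metal spool 60 mm across, 46 mm tall, beyond the handlebar; origin at its underside. A bystander, to be left alone.
- controller_board: Green circuit board 100 x 140 mm, up to 18 mm tall, beyond the handlebar; origin at its underside. A bystander, to be left alone.
- mug: White mug 76 mm across, 85 mm tall, beyond the handlebar; origin at its underside. A bystander, to be left alone.

How it is judged:
By the outcome, as a careful person would: the job done as asked, in the order asked, and still so for the second after the job is handed in, while the arm keeps its last pose, push and grip.
It also fails if it takes over 48 s, if anything falls off the work surface, if the arm or the gripper's body presses on something with over 40 N, if the wrist force passes 120 N, or if a joint passes its speed limit or range.

### The arm

A 7-joint arm with a two-finger parallel gripper is mounted at the origin on the work surface. World frame = base frame: x ahead of the robot, y to its left, z up, the work surface at z = 0. Lengths are in m, angles in rad, forces in N, time in s.
With the tool pointing down it reaches from about 0.4 to 0.925 m from the base axis. Payload 5.6 kg.
Tool frame: the origin (TCP) lies midway between the tips of the shut fingers; the grasp point (between the pads) lies 19 mm behind it; z points along the fingers, y is the direction in which the jaws open and shut (so a half turn about z gives the same grasp; the last joint's range is limited). The gripper opens to 85 mm and grips with 20 to 120 N. Pads are 22 mm wide; open, the fingers measure 114 mm over their backs; the gripper's body (76 mm by 85 mm) begins 54 mm behind the grasp point. The pads swing forward as they close: fully open they stand 13 mm farther back than shut.
Start: joints at [1.078, 0.468, -0.012, 1.603, 0.006, 1.071, -0.056], TCP at [0.283, -0.585, 0.231] pointing down, gripper open.
Joint ranges: [-2.53, 2.53], [-0.31, 2.02], [-1.57, 1.55], [0.28, 2.44], [-1.29, 4.43], [0.15, 1.84], [-2.92, 2.92]. Speed limits (rad/s): [2.57, 2.57, 3.14, 3.14, 3.14, 3.14, 3.14].

### API

Orientations are given as a 3x3 rotation matrix whose columns are the frame's x, y, z axes.
In Python, from station import r gives the robot as it stands.
- The arm moves only by the shell command python3 -m jog 'ROWS' [FORCE]. ROWS is JSON, a list of rows, each a list of 3 entries, a list of its own where there are three numbers: the opening, from 0 (shut) to 1 (fully open), then the shift along the world's x, y, z normalised to -1 to 1, where 1 is 300 mm, then the turn about the world's z normalised to -1 to 1, where 1 is pi rad. In form: [[grip, [dx, dy, dz], roll], ...]. A call has exactly 10 rows; each row is the pose to reach, as a shift and turn from the pose commanded when the call began, turning the shorter way round; what a row does not reach only later rows make up. A row lasts 1/10 s, in which the tool goes at most 50 mm and 8.59 degrees, less where a joint would pass 70% of its speed; a pose out of reach is approached as far as the arm can. A call with a number of a shift or a turn outside -1 to 1 is refused whole. A call with a gripper value outside its range is refused whole. The fingers move at their own pace and stop on an object; FORCE is the grip in N (left out, the last holds). Time passes only in rows, so rows that repeat a pose let the fingers close, or fill a call up. It gives the time, the measured TCP pose, the force and the opening at its end, in the units of the state.
- r.sense(): the state, without advancing time (a new reading comes with each control period).
- r.get_image(name): name is "scene" or "top"; returns the picture (480x640x3 uint8, blue, green, red); there is no depth.
- r.camera_model(name): a dict with "fx", "fy", "cx", "cy" (pixels), "cam_to_world" (4x4, takes a point from camera to world coordinates). Camera axes: x right, y up, looking along -z (the intrinsics and any distortion apply to the point x, -y, -z); pixel columns grow to the right and rows downward; lengths in m; the calibration is good to about 2 mm. A picture is of the moment at which its call begins. camera_model takes no time and is no camera call.
- r.sign_off(): hands the job in, once; it reports no verdict.
Trained networks look in the newest picture that a camera, given by its name, has taken for a name from the list of things; names that differ only in an ending like _2 or _b are one class to them, and where a whole thing is asked for, a point or a joint stands for the part that bears it (a point fixed in the world has none). Each returns a list of dicts, best first, with "confidence" (0 to 1); they miss things now and then, are a little off and sometimes report something else, mostly with a low value. They report only what shows in the picture. A call takes as long as a camera call.
- r.recognise(camera, name): "location" ([column, row] as shares, 0 to 1, of the picture: columns of its width, rows of its height, amid what is visible of it).
- r.silhouettes(camera, name): "pixels" (480x640 bool, what is visible of it) and "location" ([column, row] as shares, 0 to 1, of the picture: columns of its width, rows of its height, amid what is visible of it).
The state is a dict: "t": time; "q": joint angles; "qd": joint speeds; "tau": joint torques, N m; "position": TCP position; "eef_rot": TCP orientation; "ft_force": force on the tool from outside, world axes, zero at the start; "torque": the same for the moment, N m; "gripper_width": opening from 0.0 (shut) to 1.0 (fully open).
Only numpy, scipy, OpenCV 4.12 (cv2) and the standard library are available. Lean on these libraries where they do the work, as an engineer would, in place of code of your own. Each camera call takes 0.05 s, during which the arm holds its last target.

## Working session

There is one attempt and no reset: what is moved stays moved. The work goes in short steps, Python scripts to look and compute and a shell command to move; the robot and the scene stay as the last step left them, time stands still between calls to the robot, and variables do not carry over. Pictures are saved under pics/ and viewed, and the job is handed in when it is done.

```bash
ls; mkdir -p pics; python3 - <<'E'
from station import r
import cv2,numpy as np
s=r.sense();print(s)
for n in("scene","top"):
    cv2.imwrite(f"pics/{n}0.png",r.get_image(n));m=r.camera_model(n);print(n,m)
E
```

```text
pics
{'t': 0.0, 'q': array([ 1.07799616,  0.46837782, -0.01159776,  1.60365903,  0.00598367,
        1.07135757, -0.05633071]), 'qd': array([-0.00013976,  0.000503  ,  0.00065758,  0.00016442,  0.00059989,
        0.00079428, -0.00046636]), 'tau': array([-4.64386030e-04, -5.32386124e+01,  2.13656860e-02, -2.51307625e+01,
        1.14817990e-02,  7.73621374e-03,  5.70205395e-05]), 'position': array([ 0.28230493, -0.58486894,  0.23032323]), 'eef_rot': array([[ 9.00580406e-01,  4.34688601e-01, -8.67141966e-04],
       [ 4.34689451e-01, -9.00579097e-01,  1.53983580e-03],
       [-1.11580858e-04, -1.76368342e-03, -9.99998438e-01]]), 'ft_force': array([ 0.25281054, -0.08414761,  0.71656962]), 'torque': array([-0.00036216,  0.02421424, -0.02284624]), 'gripper_width': 1.0012995749443625}
scene {'fx': 527.0704670946656, 'fy': 527.0704670946656, 'cx': 310.52103414825643, 'cy': 239.61393069829575, 'cam_to_world': array([[-0.20205014, -0.70637595,  0.67838688,  1.23763368],
       [ 0.9793672 , -0.14852418,  0.13704183,  0.14804929],
       [ 0.0039538 ,  0.69207917,  0.72181077,  0.78570894],
       [ 0.        ,  0.        ,  0.        ,  1.        ]])}
top {'fx': 470.00416883898987, 'fy': 470.00416883898987, 'cx': 325.980548259362, 'cy': 233.7563368477384, 'cam_to_world': array([[-0.00707282,  0.99043123, -0.13782579,  0.48456603],
       [-0.99981401, -0.00947718, -0.01679647,  0.03101472],
       [-0.01794195,  0.13768136,  0.99031406,  0.81700067],
       [ 0.        ,  0.        ,  0.        ,  1.        ]])}
```

View pics/scene0.png

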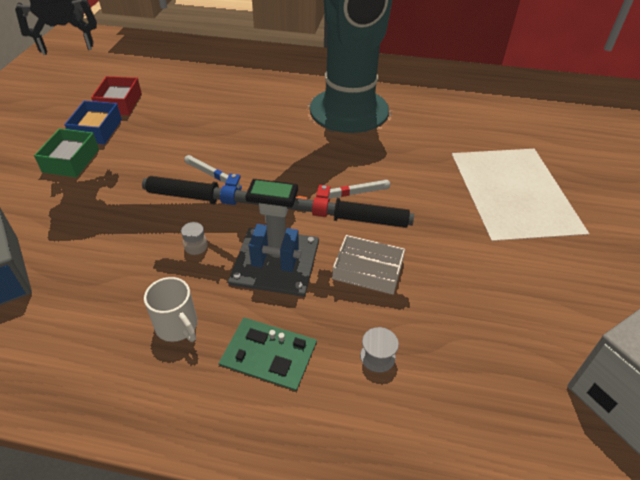

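View pics/top0.png

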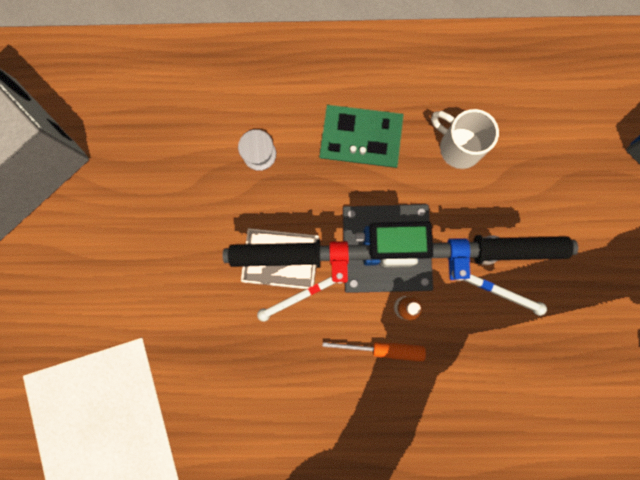

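The scene picture shows the bar from the far side, with blue at about (232,185) and red at (320,200). In the top picture the red ball end is at about (263,317) and the blue one at (541,310). The grips' outer ends are at about (228,256) and (574,247). Next I'll measure the bar pose.

```bash
cat > h.py <<'E'
import numpy as np
from station import r
def proj(n,P,m=None):
    m=m or r.camera_model(n);T=np.linalg.inv(m["cam_to_world"]);P=np.atleast_2d(P)
    c=P@T[:3,:3].T+T[:3,3]
    return np.c_[m["fx"]*c[:,0]/-c[:,2]+m["cx"], m["fy"]*-c[:,1]/-c[:,2]+m["cy"]]
def unproj(n,px,z):
    m=r.camera_model(n);T=m["cam_to_world"]
    d=T[:3,:3]@np.array([(px[0]-m["cx"])/m["fx"],-(px[1]-m["cy"])/m["fy"],-1]);o=T[:3,3]
    return o+d*(z-o[2])/d[2]
E
python3 - <<'E'
from h import *
import cv2
from scipy.optimize import least_squares
obs=[]
im={n:r.get_image(n) for n in("top","scene")}
cam={n:r.camera_model(n) for n in im}
for n in im:
  for name in("grip_left","grip_right","left_press","right_press","brake_left","brake_right","flux_bottle","screwdriver","handlebar"):
    d=r.silhouettes(n,name)
    for k in d[:1]:
        p=k["pixels"];ys,xs=np.nonzero(p)
        print(n,name,round(k["confidence"],2),np.round(np.array(k["location"])*[640,480],1),p.sum(),xs.min(),xs.max(),ys.min(),ys.max(),np.round(unproj(n,(xs.mean(),ys.mean()),.145),3))
E
python3 - <<'E'
from h import *
for nm,p in dict(redball=(263,317),blueball=(541,310),gl=(228,256),gr=(574,247)).items(): print(nm,unproj("top",p,.145).round(4))
for nm,p in dict(redball=(387,184),blueball=(188,160),gl=(410,218),gr=(148,184)).items(): print(nm,unproj("scene",p,.145).round(4))
print(r.sense()['t'])
E
```

```text
top grip_left 0.56 [274.1 257.2] 2095 227 319 239 267 [0.55  0.117 0.145]
top grip_right 0.65 [520.8 247.9] 2181 473 572 235 263 [ 0.555 -0.238  0.145]
top left_press 0.85 [293.2 299.9] 617 258 331 278 320 [0.484 0.091 0.145]
top right_press 0.27 [279.3 267.7] 2236 240 317 228 288 [0.538 0.111 0.145]
top brake_left 0.55 [290.9 297.5] 578 257 330 279 320 [0.484 0.092 0.145]
top brake_right 0.71 [509.1 293.5] 772 466 545 275 314 [ 0.489 -0.213  0.145]
top flux_bottle 0.76 [406.7 305. ] 518 394 420 296 319 [ 0.472 -0.071  0.145]
top screwdriver 0.87 [393.3 349.9] 886 324 424 342 359 [ 0.414 -0.047  0.145]
top handlebar 0.73 [390.4 255. ] 15548 223 577 204 320 [ 0.547 -0.058  0.145]
scene grip_left 0.96 [371.6 212.7] 1386 334 409 198 227 [0.551 0.118 0.145]
scene grip_right 0.59 [183.9 190.1] 1307 144 217 176 203 [ 0.555 -0.235  0.145]
scene left_press 0.82 [356.9 190.3] 612 328 389 180 198 [0.489 0.087 0.145]
scene right_press 0.9 [203.5 168.1] 356 185 226 156 180 [ 0.489 -0.211  0.145]
scene brake_left 0.67 [357.2 190.9] 562 328 389 180 198 [0.488 0.087 0.145]
scene brake_right 0.8 [205.  168.5] 429 183 239 154 186 [ 0.488 -0.213  0.145]
scene handlebar 0.66 [273.5 210.5] 11912 142 413 155 295 [ 0.607 -0.039  0.145]
redball [0.4602 0.1322 0.145 ]
blueball [ 0.4674 -0.258   0.145 ]
gl [0.5471 0.1837 0.145 ]
gr [ 0.5557 -0.3108  0.145 ]
redball [0.4645 0.1376 0.145 ]
blueball [ 0.4726 -0.2532  0.145 ]
gl [0.5481 0.1866 0.145 ]
gr [ 0.5569 -0.3001  0.145 ]
1.1
```

```bash
python3 - <<'E'
import cv2
a=cv2.imread("pics/top0.png")[200:360,200:600];cv2.imwrite("pics/topz.png",cv2.resize(a,None,fx=2,fy=2,interpolation=cv2.INTER_CUBIC))
a=cv2.imread("pics/scene0.png")[130:250,130:430];cv2.imwrite("pics/scz.png",cv2.resize(a,None,fx=2.6,fy=2.6,interpolation=cv2.INTER_CUBIC))
E
```

```text
(no output)
```

View pics/topz.png

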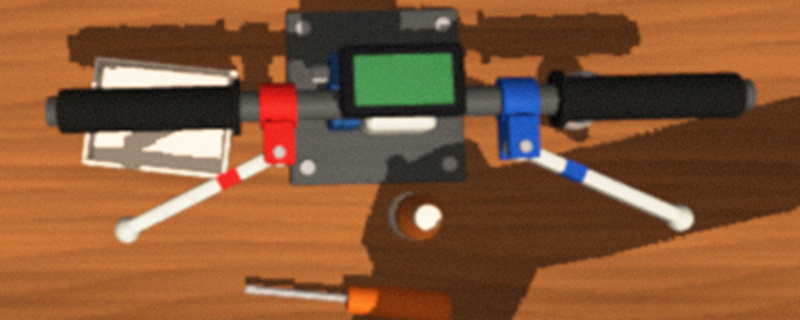

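View pics/scz.png

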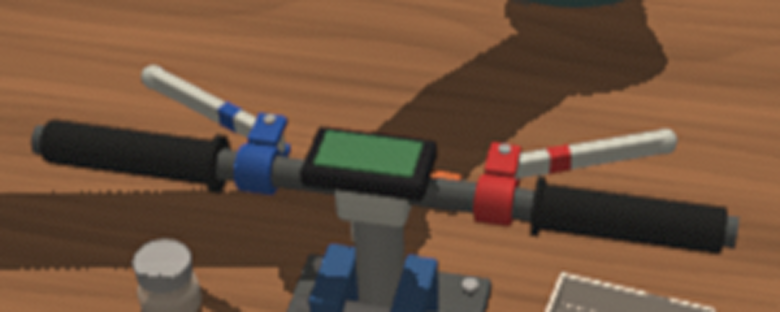

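```bash
cat >> h.py <<'E'
def loc(xyz,pose):
    x,y,a=pose;R=np.array([[np.cos(a),-np.sin(a)],[np.sin(a),np.cos(a)]])
    xyz=np.atleast_2d(np.array(xyz,float));o=xyz.copy();o[:,:2]=xyz[:,:2]@R.T+[x,y];return o
E
python3 - <<'E'
from h import *
from scipy.optimize import least_squares
L=.120; b=.44
rb=[-.034-L*np.sin(b),.085+L*np.cos(b),.145];print(rb)
bb=[rb[0],-rb[1],.145]
P=np.array([rb,bb,[0,.25,.145],[0,-.25,.145],[-.034,.085,.158],[-.034,-.085,.158]])
O={"top":[(263,315.5),(541,308.5),(224,255.5),(577,247),(339.5,276),(463,273)],"scene":[(387.3,183.5),(188,158.8),(412,219),(144.6,183)]}
cam={n:r.camera_model(n) for n in O}
for sel in (["top","scene"],["top"],["scene"]):
    f=lambda p:np.concatenate([(proj(n,loc(P,p),cam[n])[:len(O[n])]-O[n]).ravel() for n in sel])
    s=least_squares(f,[.55,-.06,0],x_scale=[.01,.01,.01],loss="soft_l1");print(sel,s.x.round(4));print(f(s.x).reshape(-1,2).round(1).tolist())
    pose=s.x
    for sg,nm in((1,"red"),(-1,"blue")):
      for th in(0,.38):
        a=b-th; d=np.array([-np.sin(a),sg*np.cos(a)]); nrm=np.array([-np.cos(a),-sg*np.sin(a)])
        c=np.array([-.034,sg*.085])
        print(nm,th,"press",loc([*(c+.095*d+.005*nrm),.145],pose).round(4),"ball",loc([*(c+L*d),.145],pose).round(4))
for nm,z in(("flux_bottle",.1),("screwdriver",.02)):
    for k in r.recognise("top",nm)[:1]: print(nm,unproj("top",np.array(k["location"])*[640,480],z))
E
```

```text
[np.float64(-0.08511273580791995), np.float64(0.1935701995863956), 0.145]
['top', 'scene'] [ 0.5516 -0.0607  0.015 ]
[[0.5, -0.9], [-1.9, 0.1], [0.2, 0.0], [-3.1, 0.2], [-0.0, 0.1], [-1.4, 0.3], [-3.4, -0.2], [-0.5, 0.1], [-0.5, -0.9], [-1.5, -0.3]]
red 0 press [[0.4701 0.1069 0.145 ]] ball [[0.4636 0.1316 0.145 ]]
red 0.38 press [[0.5042 0.1181 0.145 ]] ball [[0.5073 0.1434 0.145 ]]
blue 0 press [[ 0.4751 -0.2307  0.145 ]] ball [[ 0.4694 -0.2555  0.145 ]]
blue 0.38 press [[ 0.5096 -0.2409  0.145 ]] ball [[ 0.5135 -0.2661  0.145 ]]
['top'] [ 0.5515 -0.0619  0.0162]
[[1.4, -0.7], [-1.0, -0.1], [1.0, 0.3], [-2.3, 0.0], [0.8, 0.2], [-0.6, 0.3]]
red 0 press [[0.4698 0.1057 0.145 ]] ball [[0.4633 0.1303 0.145 ]]
red 0.38 press [[0.5039 0.1169 0.145 ]] ball [[0.507  0.1422 0.145 ]]
blue 0 press [[ 0.4753 -0.2319  0.145 ]] ball [[ 0.4696 -0.2568  0.145 ]]
blue 0.38 press [[ 0.5098 -0.2421  0.145 ]] ball [[ 0.5137 -0.2673  0.145 ]]
['scene'] [ 0.5521 -0.0584  0.0119]
[[-2.1, 0.3], [0.7, 0.2], [0.8, -0.2], [-0.3, -0.2]]
red 0 press [[0.4711 0.1095 0.145 ]] ball [[0.4647 0.1341 0.145 ]]
red 0.38 press [[0.5053 0.1206 0.145 ]] ball [[0.5084 0.1459 0.145 ]]
blue 0 press [[ 0.4751 -0.2282  0.145 ]] ball [[ 0.4693 -0.253   0.145 ]]
blue 0.38 press [[ 0.5095 -0.2385  0.145 ]] ball [[ 0.5133 -0.2637  0.145 ]]
flux_bottle [ 0.47365054 -0.07958038  0.1       ]
screwdriver [ 0.39837287 -0.06401833  0.02      ]
```

The pose fit gives bar centre (0.552, -0.061) and yaw 0.015. The residuals are about 1–3 px and the ball-end spacing matches. I'll shut the fingers and travel high toward the red lever.

```bash
python3 -m jog '[[0,[0.02,0.04,0],0.01],[0,[0.06,0.13,0],0.03],[0,[0.11,0.24,0],0.05],[0,[0.17,0.36,0],0.08],[0,[0.23,0.48,0],0.11],[0,[0.29,0.60,0],0.14],[0,[0.34,0.72,0],0.17],[0,[0.39,0.83,0],0.19],[0,[0.43,0.92,0],0.2],[0,[0.457,0.967,0],0.21]]'
python3 -m jog '[[0,[0.0,0.08,0],0.02],[0,[0,0.18,0],0.04],[0,[0,0.29,0],0.06],[0,[0,0.4,0],0.08],[0,[0,0.52,0],0.11],[0,[0,0.64,0],0.14],[0,[0,0.76,0],0.17],[0,[0,0.87,0],0.19],[0,[0,0.95,0],0.2],[0,[0,1,0],0.21]]'
```

```text
t: 2.2
position: [0.4208, -0.2917, 0.2316]
eef_rot: [[0.439, 0.898, 0.0], [0.898, -0.439, 0.0], [0.001, 0.0, -1.0]]
ft_force: [0.2, 0.3, 0.2]
gripper_width: 0.001
t: 3.2
position: [0.419, 0.0063, 0.2313]
eef_rot: [[-0.202, 0.979, 0.0], [0.979, 0.202, -0.001], [-0.001, -0.0, -1.0]]
ft_force: [-0.9, -0.3, -1.1]
gripper_width: -0.003
```

```bash
python3 -m jog '[[0,[0,0.08,0],0],[0,[0.01,0.2,0],0],[0,[0.01,0.29,-0.02],0],[0,[0.01,0.31,-0.08],0],[0,[0.01,0.31,-0.15],0],[0,[0.01,0.31,-0.22],0],[0,[0.01,0.31,-0.28],0],[0,[0.01,0.31,-0.32],0],[0,[0.01,0.31,-0.327],0],[0,[0.01,0.31,-0.327],0]]'
python3 - <<'E'
from h import *
import cv2
a=[]
i=r.get_image("top");j=r.get_image("scene");s=r.sense();print(s['position'],s['ft_force'],s['t'])
t=s['position'];print(proj("top",t),proj("scene",t))
cv2.imwrite("pics/a.png",np.vstack([cv2.resize(i[200:350,200:450],(750,450)),])); cv2.imwrite("pics/b.png",cv2.resize(j[60:260,240:490],(750,600)))
E
```

```text
t: 4.2
position: [0.4227, 0.0975, 0.1332]
eef_rot: [[-0.197, 0.98, -0.0], [0.98, 0.197, -0.0], [-0.0, -0.0, -1.0]]
ft_force: [-1.2, -0.0, 0.7]
gripper_width: -0.002
[0.42326742 0.09775755 0.1338907 ] [-0.35432014  0.12469969  0.32618924] 4.3
[[288.02392989 342.90238619]] [[368.20681208 172.25673144]]
```

View pics/a.png

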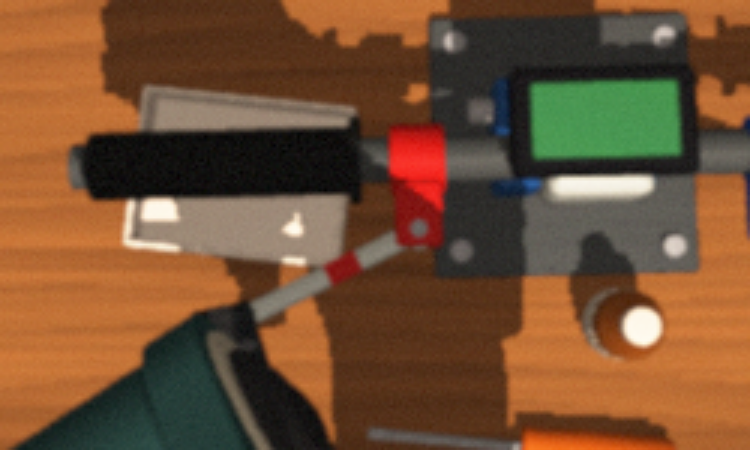

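View pics/b.png

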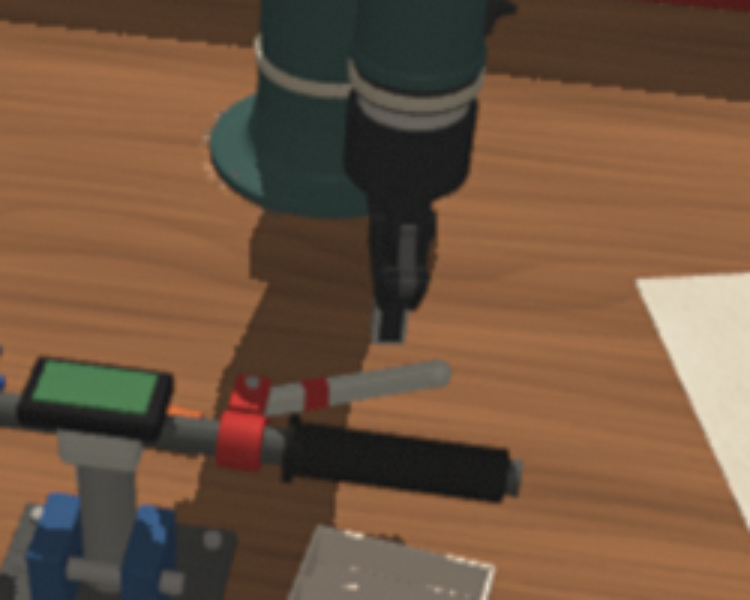

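The shut fingertips sit in front of the red blade, at about (388,340) in the zoomed view and 40 mm short of it. I'll push forward slowly.

```bash
python3 -m jog '[[0,[0.015,0.003,0.01],0],[0,[0.03,0.006,0.01],0],[0,[0.05,0.01,0.01],0],[0,[0.065,0.014,0.01],0],[0,[0.08,0.017,0.01],0],[0,[0.095,0.02,0.01],0],[0,[0.11,0.023,0.01],0],[0,[0.125,0.027,0.01],0],[0,[0.14,0.03,0.01],0],[0,[0.15,0.033,0.01],0]]'
python3 - <<'E'
from h import *
import cv2
i=r.get_image("top");j=r.get_image("scene");s=r.sense();print(s['position'],s['ft_force'],s['t'])
cv2.imwrite("pics/c.png",np.hstack([cv2.resize(i[220:370,220:370],(400,400)),cv2.resize(j[110:260,290:440],(400,400))]))
E
```

```text
t: 5.3
position: [0.4667, 0.108, 0.1357]
eef_rot: [[-0.198, 0.98, -0.003], [0.98, 0.198, -0.0], [0.0, -0.003, -1.0]]
ft_force: [-5.5, 0.9, 1.4]
gripper_width: 0.003
[0.46688138 0.10804126 0.13572527] [-4.83339364  1.84860139 -0.36712242] 5.4
```

View pics/c.png

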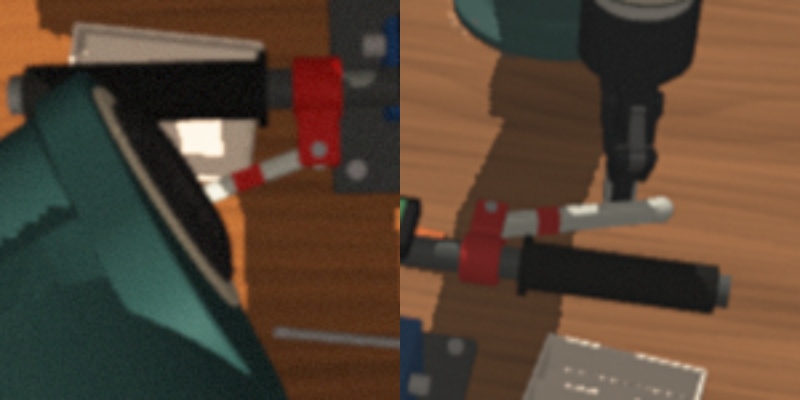

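The fingers are in contact and the red lever is partway in at about 5 N, with the finger centre at about (620,200), near 92 mm from the pivot. I'll keep going toward the stop.

```bash
python3 -m jog '[[0,[0.005,0.002,0],0],[0,[0.01,0.003,0],0],[0,[0.015,0.005,0],0],[0,[0.02,0.006,0],0],[0,[0.025,0.008,0],0],[0,[0.03,0.01,0],0],[0,[0.035,0.011,0],0],[0,[0.04,0.013,0],0],[0,[0.04,0.013,0],0],[0,[0.04,0.013,0],0]]'
```

```text
t: 6.4
position: [0.4782, 0.1118, 0.1357]
eef_rot: [[-0.198, 0.98, -0.003], [0.98, 0.198, -0.0], [0.0, -0.003, -1.0]]
ft_force: [-6.1, 1.6, 0.3]
gripper_width: 0.001
```

```bash
python3 -m jog '[[0,[0.003,0.001,0],0],[0,[0.006,0.002,0],0],[0,[0.009,0.003,0],0],[0,[0.012,0.004,0],0],[0,[0.015,0.005,0],0],[0,[0.018,0.006,0],0],[0,[0.02,0.007,0],0],[0,[0.02,0.007,0],0],[0,[0.02,0.007,0],0],[0,[0.02,0.007,0],0]]'
python3 - <<'E'
from h import *
import cv2
j=r.get_image("scene");s=r.sense();print(s['position'],s['ft_force'],s['t'])
cv2.imwrite("pics/d.png",cv2.resize(j[130:250,290:430],(700,600),interpolation=cv2.INTER_CUBIC))
E
```

```text
t: 7.4
position: [0.484, 0.1134, 0.1357]
eef_rot: [[-0.197, 0.98, -0.003], [0.98, 0.197, -0.001], [-0.0, -0.003, -1.0]]
ft_force: [-6.4, -0.0, 1.8]
gripper_width: -0.002
[0.48398188 0.11330797 0.13568179] [-6.57901207  0.89842473  1.8285435 ] 7.45
```

View pics/d.png

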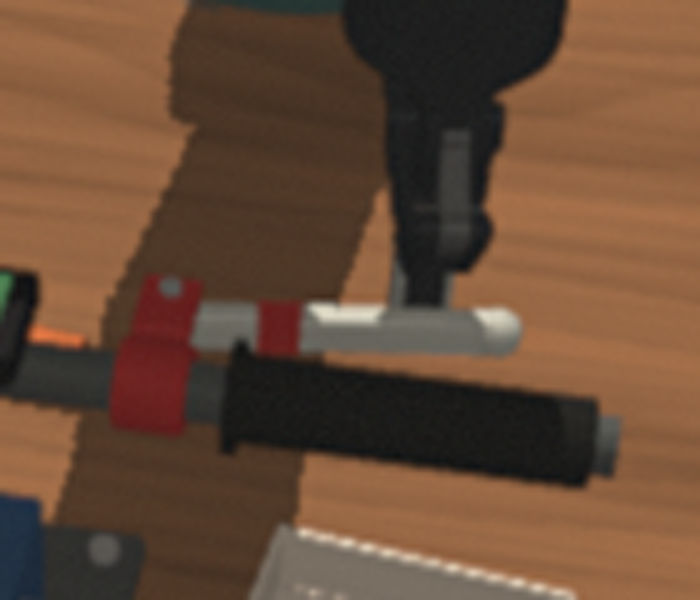

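The red ball end is now at about (508,332) in the zoom. The lever is close to the stop at 6.5 N, so I'll continue in small steps.

```bash
python3 -m jog '[[0,[0.002,0.001,0],0],[0,[0.004,0.001,0],0],[0,[0.006,0.001,0],0],[0,[0.008,0.002,0],0],[0,[0.01,0.002,0],0],[0,[0.012,0.003,0],0],[0,[0.014,0.003,0],0],[0,[0.014,0.003,0],0],[0,[0.014,0.003,0],0],[0,[0.014,0.003,0],0]]'
```

```text
t: 8.45
position: [0.488, 0.1142, 0.1357]
eef_rot: [[-0.197, 0.98, -0.004], [0.98, 0.197, -0.001], [-0.001, -0.004, -1.0]]
ft_force: [-7.4, -0.6, 2.2]
gripper_width: 0.003
```

```bash
python3 -m jog '[[0,[0.002,0.0,0],0],[0,[0.004,0.001,0],0],[0,[0.006,0.001,0],0],[0,[0.008,0.002,0],0],[0,[0.009,0.002,0],0],[0,[0.01,0.002,0],0],[0,[0.01,0.002,0],0],[0,[0.01,0.002,0],0],[0,[0.01,0.002,0],0],[0,[0.01,0.002,0],0]]'
```

```text
t: 9.45
position: [0.4909, 0.1146, 0.1357]
eef_rot: [[-0.197, 0.98, -0.004], [0.98, 0.197, -0.002], [-0.001, -0.004, -1.0]]
ft_force: [-7.6, -0.4, 1.4]
gripper_width: -0.004
```

```bash
python3 -m jog '[[0,[0.002,0.0,0],0],[0,[0.004,0.001,0],0],[0,[0.006,0.001,0],0],[0,[0.008,0.001,0],0],[0,[0.008,0.001,0],0],[0,[0.008,0.001,0],0],[0,[0.008,0.001,0],0],[0,[0.008,0.001,0],0],[0,[0.008,0.001,0],0],[0,[0.008,0.001,0],0]]'
python3 - <<'E'
from h import *
import cv2
j=r.get_image("scene");s=r.sense();print(s['position'],s['ft_force'],s['t'])
cv2.imwrite("pics/e.png",cv2.resize(j[130:250,290:430],(700,600),interpolation=cv2.INTER_CUBIC))
pose=(.5516,-.0607,.015)
for th in(0,.1,.2,.3,.34,.38,.42):
    a=.44-th;d=np.array([-np.sin(a),np.cos(a)]);print(th,(proj("scene",loc([*(np.array([-.034,.085])+.12*d),.145],pose))-[290,130])*5)
E
```

```text
t: 10.45
position: [0.4923, 0.1149, 0.1356]
eef_rot: [[-0.197, 0.98, -0.006], [0.98, 0.197, -0.002], [-0.001, -0.006, -1.0]]
ft_force: [-10.8, 0.1, 4.3]
gripper_width: -0.001
[0.49226921 0.11482795 0.13552716] [-10.45603356  -0.60835142   4.10780898] 10.5
0 [[469.28698461 266.41204421]]
0.1 [[478.76842186 286.87029938]]
0.2 [[485.25038207 307.98326045]]
0.3 [[488.59231546 329.55973782]]
0.34 [[489.02312358 338.2744344 ]]
0.38 [[488.92665151 347.0166625 ]]
0.42 [[488.29759058 355.77226981]]
```

View pics/e.png

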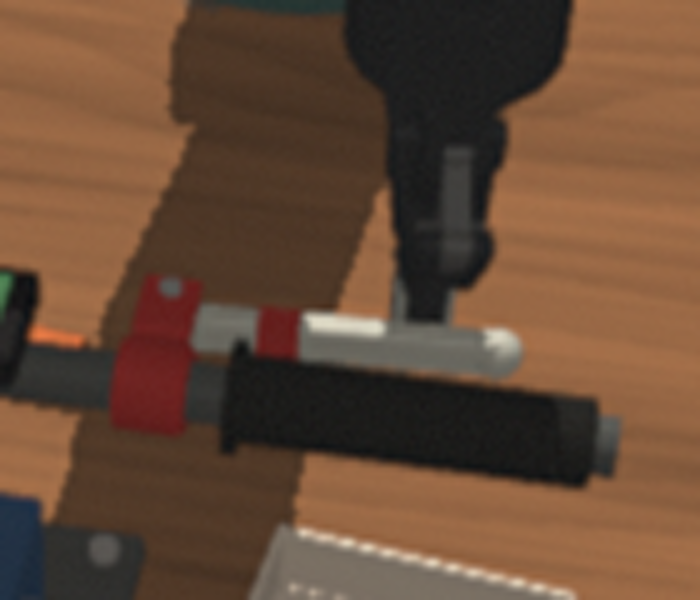

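The red ball end is at about (505,352) in the zoom, which matches an angle near 0.38. The force now rises steeply, so this is the stop. I'll push a touch more and hold.

```bash
python3 -m jog '[[0,[0.002,0.0,0],0],[0,[0.004,0.001,0],0],[0,[0.004,0.001,0],0],[0,[0.004,0.001,0],0],[0,[0.004,0.001,0],0],[0,[0.004,0.001,0],0],[0,[0.004,0.001,0],0],[0,[0.004,0.001,0],0],[0,[0.004,0.001,0],0],[0,[0.004,0.001,0],0]]'
```

```text
t: 11.5
position: [0.4925, 0.1149, 0.1355]
eef_rot: [[-0.197, 0.98, -0.008], [0.98, 0.197, -0.003], [-0.002, -0.008, -1.0]]
ft_force: [-13.3, -1.0, 8.1]
gripper_width: -0.004
```

The stop is confirmed at 13 N with barely any extra travel. Releasing back along the same path.

```bash
python3 -m jog '[[0,[-0.015,-0.004,0],0],[0,[-0.035,-0.009,0],0],[0,[-0.06,-0.016,0],0],[0,[-0.085,-0.023,0],0],[0,[-0.11,-0.03,0],0],[0,[-0.135,-0.036,0],0],[0,[-0.16,-0.041,0],0],[0,[-0.19,-0.047,0],0],[0,[-0.22,-0.053,0],0],[0,[-0.25,-0.06,0],0]]'
python3 - <<'E'
from h import *
import cv2
i=r.get_image("top");j=r.get_image("scene");s=r.sense();print(s['position'],s['ft_force'],s['t'])
cv2.imwrite("pics/f.png",np.hstack([cv2.resize(i[220:370,220:370],(400,400)),cv2.resize(j[110:260,290:440],(400,400))]))
E
```

```text
t: 12.5
position: [0.4211, 0.0978, 0.1364]
eef_rot: [[-0.197, 0.98, 0.001], [0.98, 0.197, 0.0], [0.0, 0.001, -1.0]]
ft_force: [-0.1, -0.3, 0.2]
gripper_width: 0.0
[0.42026144 0.09735656 0.13620204] [-0.38083985 -0.13508084  0.67690814] 12.6
```

View pics/f.png

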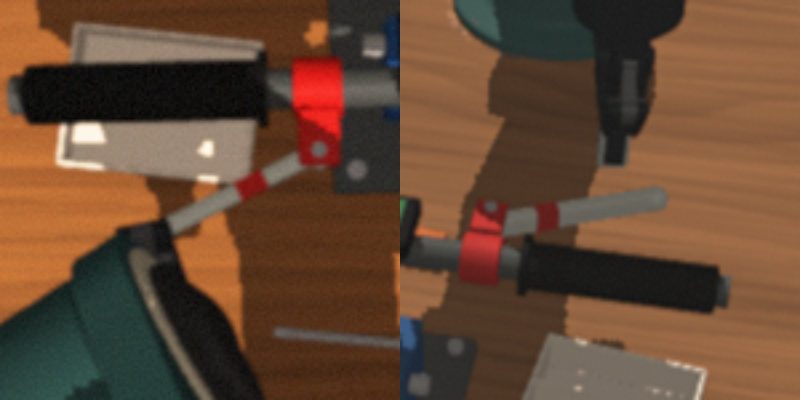

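The red lever is back at rest: its ball end is at full-frame (386,184), as at the start, and the contact force is zero. Lifting and moving over to the blue lever.

```bash
python3 -m jog '[[0,[0,0,0.06],0],[0,[0,0,0.16],0],[0,[0,-0.02,0.26],0],[0,[0,-0.08,0.32],-0.01],[0,[0,-0.17,0.33],-0.02],[0,[0,-0.28,0.33],-0.04],[0,[0,-0.4,0.33],-0.06],[0,[0,-0.51,0.33],-0.08],[0,[0,-0.6,0.33],-0.09],[0,[0.01,-0.67,0.33],-0.1]]'
python3 -m jog '[[0,[0,-0.07,0],-0.01],[0,[0.01,-0.17,0],-0.02],[0,[0.01,-0.28,0],-0.02],[0,[0.02,-0.36,0],-0.02],[0,[0.025,-0.39,-0.04],-0.02],[0,[0.025,-0.397,-0.11],-0.02],[0,[0.025,-0.397,-0.19],-0.02],[0,[0.025,-0.397,-0.27],-0.02],[0,[0.025,-0.397,-0.32],-0.02],[0,[0.025,-0.397,-0.33],-0.02]]'
python3 - <<'E'
from h import *
import cv2
i=r.get_image("top");j=r.get_image("scene");s=r.sense();print(s['position'],s['eef_rot'],s['ft_force'],s['t'])
cv2.imwrite("pics/g.png",np.hstack([cv2.resize(i[210:360,420:570],(400,400)),cv2.resize(j[90:240,130:280],(400,400))]))
E
```

```text
t: 13.6
position: [0.4245, -0.1052, 0.2354]
eef_rot: [[0.119, 0.993, 0.001], [0.993, -0.119, -0.001], [-0.001, 0.001, -1.0]]
ft_force: [0.2, -0.7, -0.5]
gripper_width: 0.003
t: 14.6
position: [0.4307, -0.2205, 0.1337]
eef_rot: [[0.176, 0.984, -0.004], [0.984, -0.176, 0.003], [0.002, -0.004, -1.0]]
ft_force: [0.4, -0.6, -0.2]
gripper_width: 0.002
[ 0.43186882 -0.22134765  0.13547524] [[ 0.1764649   0.98430618 -0.00121501]
 [ 0.98430636 -0.17646333  0.00129935]
 [ 0.00106455 -0.00142523 -0.99999842]] [0.22102157 1.1229821  0.13979339] 14.7
```

View pics/g.png

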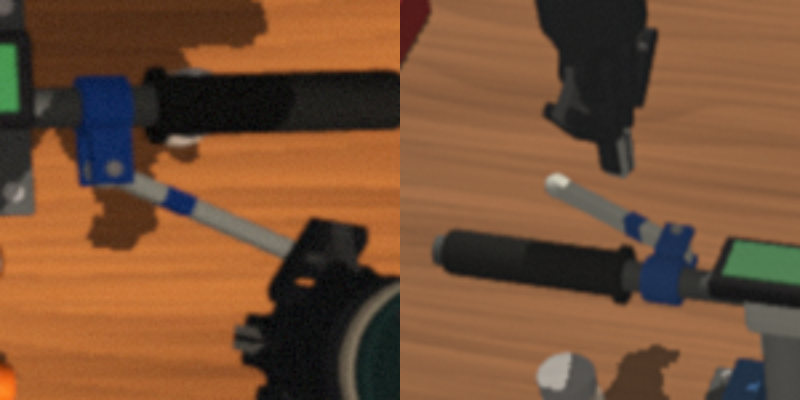

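The fingertips are in front of the blue blade, at about (617,175) in the right half of the picture. Pressing in.

```bash
python3 -m jog '[[0,[0.015,-0.003,0],0],[0,[0.03,-0.006,0],0],[0,[0.05,-0.01,0],0],[0,[0.065,-0.014,0],0],[0,[0.08,-0.017,0],0],[0,[0.095,-0.02,0],0],[0,[0.11,-0.023,0],0],[0,[0.125,-0.027,0],0],[0,[0.14,-0.03,0],0],[0,[0.15,-0.033,0],0]]'
python3 -m jog '[[0,[0.005,-0.002,0],0],[0,[0.01,-0.003,0],0],[0,[0.015,-0.005,0],0],[0,[0.02,-0.006,0],0],[0,[0.025,-0.008,0],0],[0,[0.03,-0.01,0],0],[0,[0.035,-0.011,0],0],[0,[0.04,-0.013,0],0],[0,[0.04,-0.013,0],0],[0,[0.04,-0.013,0],0]]'
python3 - <<'E'
from h import *
import cv2
j=r.get_image("scene");s=r.sense();print(s['position'],s['ft_force'],s['t'])
cv2.imwrite("pics/i.png",cv2.resize(j[110:230,130:270],(700,600),interpolation=cv2.INTER_CUBIC))
E
```

```text
t: 15.7
position: [0.4758, -0.2329, 0.1356]
eef_rot: [[0.179, 0.984, -0.003], [0.984, -0.179, -0.0], [-0.001, -0.003, -1.0]]
ft_force: [-5.4, -1.3, -0.5]
gripper_width: -0.0
t: 16.7
position: [0.4874, -0.2362, 0.1357]
eef_rot: [[0.178, 0.984, -0.004], [0.984, -0.178, 0.001], [-0.0, -0.004, -1.0]]
ft_force: [-6.0, 0.3, 1.9]
gripper_width: 0.0
[ 0.48741053 -0.23626267  0.13568514] [-5.97438494 -0.57711229  1.33186087] 16.75
```

View pics/i.png

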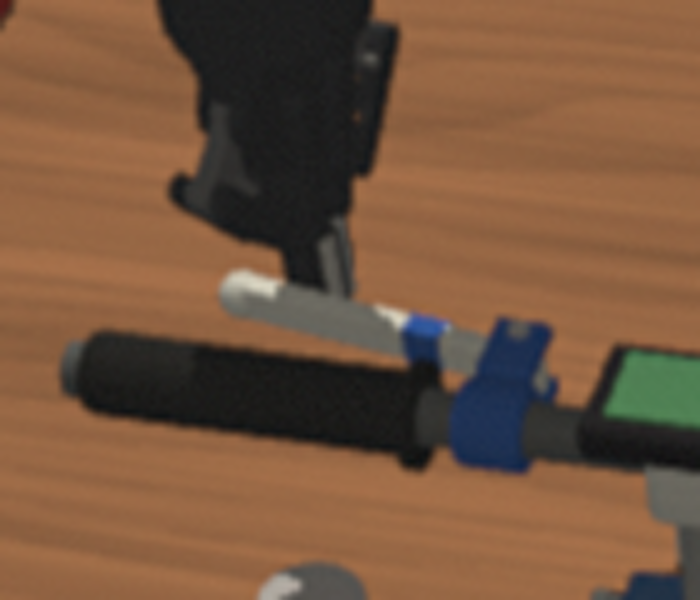

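The finger bears at about (320,290), between the ball end at (240,290) and the blue band at (425,335). That is near 95 mm from the pivot, and the lever is partway in.

```bash
python3 -m jog '[[0,[0.004,-0.001,0],0],[0,[0.008,-0.002,0],0],[0,[0.012,-0.003,0],0],[0,[0.016,-0.004,0],0],[0,[0.019,-0.004,0],0],[0,[0.022,-0.005,0],0],[0,[0.025,-0.005,0],0],[0,[0.027,-0.005,0],0],[0,[0.027,-0.005,0],0],[0,[0.027,-0.005,0],0]]'
python3 -m jog '[[0,[0.002,0,0],0],[0,[0.004,-0.001,0],0],[0,[0.006,-0.001,0],0],[0,[0.007,-0.001,0],0],[0,[0.007,-0.001,0],0],[0,[0.007,-0.001,0],0],[0,[0.007,-0.001,0],0],[0,[0.007,-0.001,0],0],[0,[0.007,-0.001,0],0],[0,[0.007,-0.001,0],0]]'
```

```text
t: 17.75
position: [0.4952, -0.2375, 0.1356]
eef_rot: [[0.178, 0.984, -0.004], [0.984, -0.178, 0.001], [0.0, -0.005, -1.0]]
ft_force: [-7.9, -0.0, 2.9]
gripper_width: 0.002
t: 18.75
position: [0.4972, -0.2378, 0.1356]
eef_rot: [[0.178, 0.984, -0.005], [0.984, -0.178, 0.001], [0.0, -0.005, -1.0]]
ft_force: [-7.2, 0.9, 3.0]
gripper_width: -0.003
```

```bash
python3 -m jog '[[0,[0.002,0,0],0],[0,[0.004,-0.001,0],0],[0,[0.006,-0.001,0],0],[0,[0.006,-0.001,0],0],[0,[0.006,-0.001,0],0],[0,[0.006,-0.001,0],0],[0,[0.006,-0.001,0],0],[0,[0.006,-0.001,0],0],[0,[0.006,-0.001,0],0],[0,[0.006,-0.001,0],0]]'
```

```text
t: 19.75
position: [0.4975, -0.2378, 0.1355]
eef_rot: [[0.178, 0.984, -0.008], [0.984, -0.178, 0.002], [0.0, -0.008, -1.0]]
ft_force: [-11.5, 1.8, 6.8]
gripper_width: -0.005
```

```bash
python3 -m jog '[[0,[0.002,0,0],0],[0,[0.003,0,0],0],[0,[0.003,0,0],0],[0,[0.003,0,0],0],[0,[0.003,0,0],0],[0,[0.003,0,0],0],[0,[0.003,0,0],0],[0,[0.003,0,0],0],[0,[0.003,0,0],0],[0,[0.003,0,0],0]]'
python3 - <<'E'
from h import *
import cv2
j=r.get_image("scene");s=r.sense();print(s['position'],s['ft_force'],s['t'])
cv2.imwrite("pics/j.png",cv2.resize(j[110:260,130:430],(800,400),interpolation=cv2.INTER_CUBIC))
pose=(.5516,-.0607,.015)
for th in(0,.3,.34,.38):
    a=.44-th;d=np.array([-np.sin(a),-np.cos(a)]);print(th,(proj("scene",loc([*(np.array([-.034,-.085])+.12*d),.145],pose))-[130,110])*8/3)
E
```

```text
t: 20.75
position: [0.4976, -0.2379, 0.1354]
eef_rot: [[0.178, 0.984, -0.01], [0.984, -0.178, 0.002], [-0.0, -0.01, -1.0]]
ft_force: [-14.2, 1.4, 8.1]
gripper_width: -0.005
[ 0.49758891 -0.23786181  0.13542455] [-12.64494439   2.47701541   8.10264182] 20.8
0 [[153.24437905 130.28999891]]
0.3 [[123.2946954  157.31610993]]
0.34 [[120.15482381 161.2987753 ]]
0.38 [[117.23780936 165.35530027]]
```

View pics/j.png

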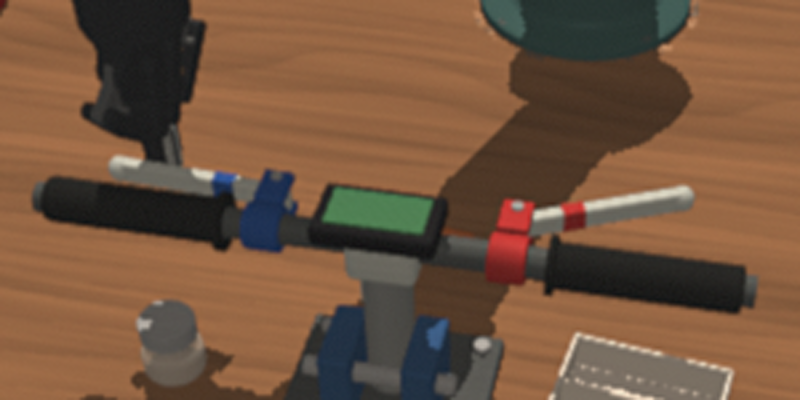

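The blue lever is parallel to its grip and clear of it, with the ball end at (118,167) against a predicted (117,165) at 0.38. The red lever is at rest with its ball end at (685,195). The push is holding at 13–14 N, so I'm handing in.

```bash
python3 -c "
from station import r
print(r.sign_off(), r.sense()['t'])"
```

```text
the job is handed in; nothing more can be done
the job is handed in; nothing more can be done
```

Both brake levers stop short of their grips. I pressed each one against its stop in the order asked, with the shut fingers, and handed the job in at about 21 s while still holding the blue lever in.

- **Red lever:** I held it at its stop for about 1 s. The force rose from about 7.6 N to 13 N with almost no further travel, and the ball end sat where a turn of about 0.38 rad puts it. After I backed off, its ball end returned to its starting pixel and the contact force was zero.
- **Blue lever:** I pressed it in the same way. At hand-in it was held at about 13–14 N, with its ball end within about 2 px of the position predicted for 0.38 rad. The blade was visibly clear of the grip.
- **Other checks:** The fingers stayed shut throughout, so nothing was pinched. I saw no contact with the grips. In the close-up views the nearby objects looked unmoved, but I did not measure them again. No check failed. At both stops there was also an upward force of about 8 N on the tool, probably friction on the blade.

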